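# Put the washed syrup pump back on its bottle and press it home

### The arm

A 7-joint arm with a two-finger parallel gripper is mounted at the origin on a cart in front of the work surface, level with it; the furniture and walls round the work are solid. World frame = base frame: x ahead of the robot, y to its left, z up, the work surface at z = 0. Lengths are in m, angles in rad, forces in N, time in s.
With the tool pointing down it reaches from about 0.4 to 0.75 m from the base axis. Payload 19.5 kg.
Tool frame: the origin (TCP) lies between the finger pads; the fingertips stand ahead of it and the grasp point (between the pads) lies 5 mm behind it (r.nose_length is the z of the fingertips in the tool frame, in m); z points along the fingers, y is the line along which they close (so a half turn about z gives the same grasp; the last joint's range is limited). The gripper opens to 85 mm and grips with 20 to 120 N. Pads are 22 mm wide; open, the fingers measure 114 mm over their backs; the gripper's body (76 mm by 85 mm) begins 54 mm behind the grasp point. The pads swing forward as they close: fully open they stand 13 mm farther back than shut.
Start: joints at [-1.384, 0.707, -0.028, 1.485, 0.022, 0.951, -0.075], TCP at [0.13, 0.56, 0.245] pointing down, gripper open.
Joint ranges: [-2.71, 2.71], [-0.32, 2.16], [-1.57, 1.52], [0, 2.45], [-1.46, 4.6], [0, 2.02], [-2.83, 2.83]. Speed limits (rad/s): [1.89, 1.89, 2.57, 2.57, 3.01, 3.01, 3.01].

### API

Orientations are given as a unit quaternion [w, x, y, z].
In Python, from station import r gives the robot as it stands. The module is installed in compiled form; this text tells all that it offers.
- The arm moves only by the tool send_rows, never from a script. Its argument "series" is a list that holds one entry, the list of rows, each a list of 6 numbers: the shift along the tool's x, y, z as a fraction of full scale, then the turn, a rotation vector about the tool's x, y, z as a fraction of full scale. A call has 1 to 10 rows; each row is the pose to reach, as a shift and turn from the pose commanded when the call began, along the tool's axes at that moment, turning the shorter way round; what a row does not reach only later rows make up. Full scale, the value 1, is 15 cm for a shift and 180 degrees for a turn. A row lasts 1/8 s, in which the tool goes at most 62.5 mm and 10.7 degrees, less where a joint would pass 70% of its speed; a pose out of reach is approached as far as the arm can. A call with a number of a shift or a turn outside -1 to 1 is refused whole. A call with a gripper value outside its range is refused whole. "hand" is the opening, from 0 (shut) to 1 (fully open), set as the call begins (left out, the last holds). The fingers move at their own pace and stop on an object; "newtons" is the grip in N (left out, the last holds). Time passes only in rows, so rows that repeat a pose let the fingers close. It gives the time, the measured TCP pose, the force, the opening and the grip force at its end, in the units of the state.
- r.state(): the state, without advancing time (a new reading comes with each control period).
- r.get_image(name): name is "scene" or "top" or "wrist"; returns a dict with "img" (400x640x3 uint8, blue, green, red), "z_map" (400x640 float32, m along the optical axis (not along the pixel's ray), 0 where there is no reading), "fov_y" (degrees; the focal length in pixels is half the picture's height over the tangent of half this angle, whatever the lens; pixels are square), "cx", "cy" (the principal point, pixels), "xyz" and "orientation" of the camera in the world. Camera axes: x right, y down, z forward; pixel columns grow to the right and rows downward; lengths in m; the calibration is good to about 2 mm. A picture is of the moment at which its call begins.
- r.job_done(): hands the job in; it is judged then, once.
The state is a dict: "time": time; "qpos": joint angles; "qd": joint speeds; "effort": joint torques, N m; "tcp_pos": TCP position; "tool_rot": TCP orientation; "ft_force": force on the tool from outside, world axes, zero at the start; "moment": the same for the moment, N m; "grip_width": opening from 0.0 (shut) to 1.0 (fully open); "grip_force": force on a finger pad.
Only numpy, scipy, OpenCV 4.12 (cv2) and the standard library are available. Lean on these libraries where they do the work, as an engineer would, in place of code of your own. Each camera call takes 0.05 s, during which the arm holds its last target. There are 200 camera calls.

### The job

The washed syrup pump is in the drying stand: take it by its head, pass its dip tube through the mouth of the open bottle, and press its collar down until it clicks over the neck's bead and sits right home on the lip. Keep pressing firmly after the click and finish like that, still holding the pump's head and pushing it down, with the bottle standing upright on the table. Leave everything else where it is.

Things in the scene. Friction and masses are not known exactly. Their poses are not given: they have to be found in the camera images.
- pump: black syrup pump, about 0.1 kg, upright in one of the stand's holes (which one varies), its spout towards its own -x. Origin: on its axis, at the underside of the collar's roof, the face that sits on the bottle's lip at the end (106 mm above the table at the start); z up. Roof: 40 mm wide, 6 mm thick. Below it a skirt, 33 mm inside, 39 mm outside, 16 mm deep, with four springy tongues.
- pump_tip (a point): rounded lower end of the stiff white dip tube (8 mm wide), on the axis 85 mm below the pump's origin
- pump_head (a point): middle of the pump's round head, the place to grip, on the axis 32 mm above the pump's origin. The head is 30 mm wide and 20 mm high (22 to 42 mm above the origin) and locked: it does not move against the collar. The spout, 9 mm thick, reaches 62 mm out towards the pump's -x at head height: close the fingers along the pump's y. Below the head is a 25 mm hub down to the roof.
- bottle: the open white syrup bottle, 66 mm wide, 126 mm high, 0.4 to 0.8 kg, loose on the table; the only bottle without a pump. Origin: centre of its underside, z up. Shoulder up to 104 mm, then a neck 26 mm wide with a round bead 31 mm wide, 5 mm thick, centred 5.5 mm below the lip. Hollow: 120 mm free depth below the lip.
- bottle_mouth (a point): centre of the mouth (16 mm hole) at the lip, 126 mm above the underside. The pump is home when its origin is here. On the way down the tongues meet the bead about 8 mm before home, the push rises to about 7-15 N over the next 1-3 mm, drops away as they snap over (about 4 mm before home; they then pull the collar on) and rises again, stiffly, when the roof meets the lip.
- full_bottle: the second white bottle, same size and shape, its black pump already on, 168 mm high in all, loose; leave it alone. Origin: centre of its underside. The two bottles may have changed places.
- stand: drying stand of bent sheet steel, 150 x 70 mm, fixed to the table; its plate, 90 mm above the table, has two 14 mm holes 75 mm apart along its x axis. Origin: on the table below its middle; z up.
- pourer: steel pouring spout on a black rubber stopper of 24 mm diameter, standing in the stand's other hole, 62 mm high above the plate; leave it alone. Origin: on its axis at the plate's top.
- mug: black stoneware mug, 82 mm diameter, 95 mm high, behind the stand; leave it alone. Origin: underside
- tin: round white sugar tin, 92 mm diameter, 96 mm high, at the back; leave it alone. Origin: underside
- teaspoon: steel teaspoon, 130 mm long, lying between the stand and the bottles; leave it alone. Origin: underside of its middle

How it is judged:
By the outcome, as a careful person would: the job done as asked, in the order asked, and still so for the second after the job is handed in, while the arm keeps its last pose, push and grip.
It also fails if it takes over 45 s, if anything falls off the work surface, if the arm or the gripper's body presses on something with over 40 N, if the wrist force passes 120 N, or if a joint passes its speed limit or range.

## Working session

There is one attempt and no reset: what is moved stays moved. The work goes in short steps, Python scripts to look and compute and a tool call to move; the robot and the scene stay as the last step left them, time stands still between calls to the robot, and variables do not carry over. Pictures are saved under pics/ and viewed, at most 10 in all, crops included, and the job is handed in when it is done.

Besides the shell and the picture viewer there is one more tool, called after "Request:" by a JSON object that holds its "name" and its "arguments". send_rows: Moves the arm, as the interface text tells. Shift numbers are shares of 15 cm and turn numbers shares of 180 degrees, none past 1 either way. Its arguments: {"type":"object","properties":{"series":{"type":"array","items":{"type":"array","items":{"type":"array","items":{"type":"number","minimum":-1,"maximum":1}}}},"hand":{"type":"number"},"newtons":{"type":"number"}},"required":["series"]}

```bash
mkdir -p pics
cat > h.py <<'E'
import numpy as np, cv2
from scipy.spatial.transform import Rotation as R
from station import r
def rot(q): return R.from_quat([q[1],q[2],q[3],q[0]])
def snap(n,f):
    d=r.get_image(n); np.savez(''+f+'.npz',**d); cv2.imwrite('pics/'+f+'.png',d['img']); return d
def cloud(d):
    z=d['z_map']; h,w=z.shape; fo=h/2/np.tan(np.radians(float(d['fov_y']))/2)
    u,v=np.meshgrid(np.arange(w),np.arange(h))
    p=np.stack([(u-d['cx'])/fo*z,(v-d['cy'])/fo*z,z],-1)
    P=p.reshape(-1,3)@rot(d['orientation']).as_matrix().T+d['xyz']
    P=P.reshape(h,w,3); P[z==0]=np.nan; return P
E
python3 - <<'E'
from h import *
s=r.state(); print(s, r.nose_length)
for n in('scene','top','wrist'):
    d=snap(n,n+'0'); print(n,d['fov_y'],d['cx'],d['cy'],d['xyz'],d['orientation'])
E
```

```text
{'time': 0.0, 'qpos': array([-1.38368895,  0.70709156, -0.02764305,  1.48496083,  0.02198932,
        0.95089137, -0.07553201]), 'qd': array([-0.00037064, -0.00039892, -0.00054116, -0.00047161,  0.00107054,
        0.00077572, -0.00078865]), 'effort': array([-4.09357417e-04, -8.83215523e+01,  1.23441283e+00, -2.36170560e+01,
        1.68413232e-02,  6.54279705e-03,  2.91158777e-06]), 'tcp_pos': array([0.13035196, 0.55979367, 0.24484277]), 'tool_rot': array([-5.64926063e-05,  1.14163711e-01,  9.93461812e-01, -5.21720981e-04]), 'ft_force': array([-0.77771928, -0.12450056, -0.16185918]), 'moment': array([-0.02457795,  0.04666084, -0.00189216]), 'grip_force': 0.0, 'grip_width': 0.9971308252202994} 0.014
scene 43.403513911535484 319.4057160115728 195.4624086498598 [ 0.21926403 -0.57703341  0.85838024] [-0.32318588  0.89001694 -0.3029536   0.10788813]
top 45.192915426203854 324.74330765203774 197.13846153292587 [ 0.43633405 -0.11278622  0.9499729 ] [ 0.07235931 -0.70193537  0.70640366 -0.05517915]
wrist 60.94231840563333 320.1081211165615 200.97373039598912 [0.04986315 0.57779251 0.37258691] [0.12804745 0.77246726 0.61369136 0.10139572]
```

View pics/top0.png

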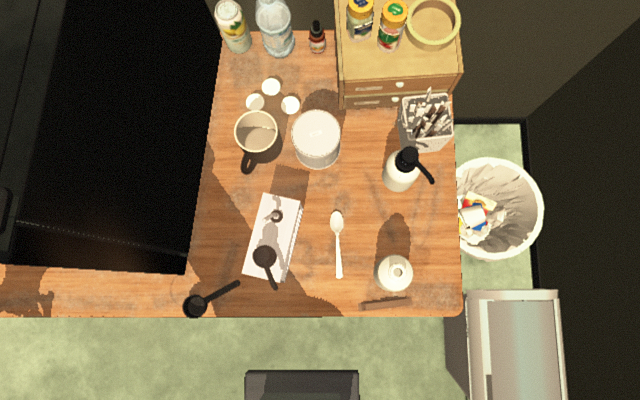

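View pics/scene0.png

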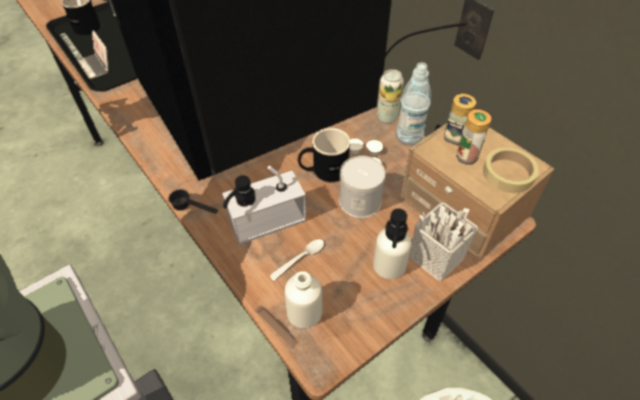

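The top view shows the pump in the stand's near hole at about (264,256), with its spout towards (275,288). The open bottle's mouth is at (397,272), the pourer at (277,215) and the full bottle at (400,170). The scene view agrees: pump head at (243,188), bottle mouth at (303,281).

```bash
cat > m.py <<'E'
from h import *
from scipy.optimize import least_squares
def circ(p,rad=None):
    c0=(p.max(0)+p.min(0))/2
    if rad: 
        return least_squares(lambda c:np.hypot(*(p-c).T)-rad,c0,loss='soft_l1',f_scale=.001).x
    return least_squares(lambda c:np.hypot(*(p-c[:2]).T)-c[2],[*c0,.02],loss='soft_l1',f_scale=.001).x
E
python3 - <<'E'
from m import *
for n in('top0','scene0'):
    d=dict(np.load(n+'.npz')); P=cloud(d).reshape(-1,3); P=P[~np.isnan(P[:,0])]
    def at(c,rr,a,b):
        m=(np.hypot(P[:,0]-c[0],P[:,1]-c[1])<rr)&(P[:,2]>a)&(P[:,2]<b); return P[m]
    I=cloud(d)
    px={'top0':[('head',264,256),('spout',275,287),('mouth',397,272),('pourer',277,215),('table',340,300)],'scene0':[('head',243,184),('mouth',303,279),('full',398,218)]}[n]
    for nm,u,v in px: print(n,nm,I[v,u].round(4))
    hd=[q for q in px if q[0]=='head'][0]; c=I[hd[2],hd[1]][:2]
    H=at(c,.09,.12,.16); print('head zmax',np.percentile(H[:,2],[50,95,99]).round(4))
    T=H[H[:,2]>.144]; print('top pts',len(T),T.min(0),T.max(0),T.mean(0))
    S=H[np.hypot(*(H[:,:2]-c).T)>.025]; print('spout mean',S.mean(0),len(S), S.min(0),S.max(0))
    mo=[q for q in px if q[0]=='mouth'][0]; c=I[mo[2],mo[1]][:2]
    B=at(c,.05,.02,.14)
    for a,b in((.02,.095),(.112,.122),(.122,.132)):
        q=B[(B[:,2]>a)&(B[:,2]<b)]; print('bottle',a,len(q),((q.min(0)+q.max(0))/2).round(4),np.ptp(q,0).round(4),'fit',circ(q[:,:2]).round(4) if len(q)>5 else '')
    st=at([*(I[hd[2],hd[1]][:2])],.15,.085,.095); print('stand rect',cv2.minAreaRect(st[:,:2].astype(np.float32)))
E
python3 - <<'E'
import cv2
a=cv2.imread('pics/top0.png')[185:305,215:425]
cv2.imwrite('pics/crop0.png',cv2.resize(a,None,fx=3.8,fy=3.8,interpolation=cv2.INTER_CUBIC))
E
```

```text
top0 head [0.4842 0.0082 0.1468]
top0 spout [ 0.4333 -0.0104  0.1428]
top0 mouth [ 0.4603 -0.2289  0.01  ]
top0 pourer [ 0.5595 -0.007   0.1024]
top0 table [ 0.4076 -0.1186  0.0033]
head zmax [0.1469 0.1504 0.1515]
top pts 385 [ 0.43654914 -0.00897255  0.144027  ] [0.5518565  0.02850112 0.15255787] [0.48077668 0.00962655 0.14756165]
spout mean [ 0.48276586 -0.00155133  0.14319382] 177 [ 0.42832525 -0.01307152  0.12366579] [0.55992454 0.01253397 0.15255787]
bottle 0.02 381 [ 0.4566 -0.2142  0.0577] [0.0637 0.0644 0.0746] fit [ 0.4569 -0.2138  0.0303]
bottle 0.112 32 [ 0.4575 -0.2151  0.1172] [0.0303 0.0307 0.0095] fit [ 0.4575 -0.214   0.0143]
bottle 0.122 171 [ 0.4566 -0.2149  0.126 ] [0.0285 0.0274 0.008 ] fit [ 0.4571 -0.2145  0.0116]
stand rect ((0.5220355987548828, 0.005421191453933716), (0.07050720602273941, 0.14990663528442383), 75.99543762207031)
scene0 head [0.4814 0.0042 0.1487]
scene0 mouth [ 0.4636 -0.2081  0.1062]
scene0 full [ 0.6435 -0.2422  0.1694]
head zmax [0.1452 0.1501 0.152 ]
top pts 254 [ 0.43351432 -0.01095572  0.14404996] [0.54994702 0.02863544 0.15356611] [0.48025504 0.00769851 0.14758835]
spout mean [ 0.48780125 -0.00373678  0.14119869] 156 [ 0.42761304 -0.01377594  0.12027165] [0.56049251 0.009923   0.15356611]
bottle 0.02 883 [ 0.4556 -0.2169  0.0576] [0.0641 0.0643 0.0749] fit [ 0.4565 -0.2163  0.0311]
bottle 0.112 56 [ 0.457  -0.2159  0.117 ] [0.0298 0.026  0.0099] fit [ 0.456  -0.2179  0.011 ]
bottle 0.122 166 [ 0.4572 -0.2159  0.126 ] [0.0295 0.0299 0.0079] fit [ 0.4565 -0.2165  0.0114]
stand rect ((0.5221045613288879, 0.005311071872711182), (0.07495065033435822, 0.15100768208503723), 76.13538360595703)
```

View pics/crop0.png

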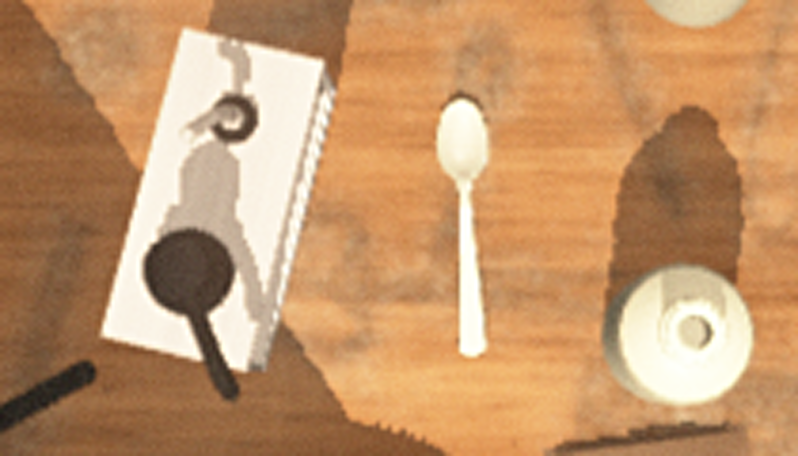

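The enlarged crop puts the head centre at (190,271), i.e. full-image (265,256.3). The spout tip is at (230,392), about (275.5,288), and the mouth centre at (691,330), about (396.8,271.8). Next I refine these with the calibration and check the way round the black machine.

```bash
cat >> h.py <<'E'
def ray(d,u,v,z):
    h=400; fo=h/2/np.tan(np.radians(float(d['fov_y']))/2)
    k=rot(d['orientation']).apply([(u-d['cx'])/fo,(v-d['cy'])/fo,1]); c=np.array(d['xyz']); return c+k*(z-c[2])/k[2]
def plan(p,ang):
    "shift (tool axes, fractions) and turn about tool z (fraction) to TCP p, tool y at ang (deg, world)"
    s=r.state(); Q=rot(s['tool_rot']); a=np.radians(ang)
    y=np.array([np.cos(a),np.sin(a),0]); z=np.array([0,0,-1.]); T=R.from_matrix(np.stack([np.cross(y,z),y,z],1))
    return Q.inv().apply(np.array(p)-s['tcp_pos'])/.15,(Q.inv()*T).as_rotvec()/np.pi
E
python3 - <<'E'
from m import *
d=dict(np.load('top0.npz')); e=dict(np.load('scene0.npz'))
h=ray(d,265,256.3,.148); s=ray(d,275.5,288,.138); print('head',h,'spout',s,'dir',np.degrees(np.arctan2(*(h-s)[1::-1])))
print('mouth',ray(d,396.8,271.8,.126))
for d in(d,e):
    P=cloud(d).reshape(-1,3); P=P[~np.isnan(P[:,0])]
    T=P[(np.hypot(P[:,0]-.483,P[:,1]-.01)<.021)&(P[:,2]>.142)]; print('head',len(T),((T.min(0)+T.max(0))/2)[:2],T.mean(0))
    S=P[(np.hypot(P[:,0]-.483,P[:,1]-.01)<.07)&(P[:,2]>.125)&(P[:,0]<.462)]; c=np.polyfit(S[:,0],S[:,1],1); print('spout line ang',np.degrees(np.arctan(c[0])),'y at .483',np.polyval(c,.483))
    B=P[(P[:,2]>.16)&(P[:,1]>.08)&(P[:,1]<.7)&(P[:,0]<.8)]; print('box',len(B),B.min(0),B.max(0))
    for y0 in np.arange(.1,.7,.1):
        b=B[(abs(B[:,1]-y0)<.05)]
        if len(b): print(y0.round(1),np.percentile(b[:,0],1).round(3),b[:,2].min().round(3),b[:,2].max().round(3))
print(plan([.40,.13,.245],110),plan([.483,.01,.22],110))
E
```

```text
head [0.48361233 0.00637644 0.148     ] spout [ 0.43162686 -0.01063863  0.138     ] dir 18.123502998757115
mouth [ 0.45763744 -0.21421905  0.126     ]
head 282 [0.48101122 0.01416711] [0.48336802 0.01307981 0.14764567]
spout line ang 23.153197373435344 y at .483 0.012534136778163396
box 46098 [0.45551752 0.14055747 0.16001693] [0.79997462 0.21796118 0.53778796]
0.1 0.724 0.16 0.512
0.2 0.458 0.16 0.538
head 185 [0.48114383 0.01341225] [0.4827384  0.01123197 0.14745053]
spout line ang 21.032621189777757 y at .483 0.009258344782334421
box 21092 [0.45387169 0.13900095 0.16000267] [0.79981792 0.5999606  0.44847426]
0.1 0.716 0.16 0.371
0.2 0.455 0.16 0.448
0.3 0.462 0.16 0.413
0.4 0.473 0.16 0.365
0.5 0.485 0.16 0.316
0.6 0.496 0.16 0.272
(array([-2.40064199e+00, -2.38329118e+00,  1.68503267e-03]), array([-2.47892238e-04, -6.73745135e-05, -1.83937480e-01])) (array([-3.12099309, -3.03681543,  0.16888521]), array([-2.47892238e-04, -6.73745135e-05, -1.83937480e-01]))
```

Request:
{"name": "send_rows", "arguments": {"series": [[[-0.2,-0.18,0,0,0,-0.05],[-0.43,-0.36,0,0,0,-0.1],[-0.64,-0.54,0,0,0,-0.15],[-0.8,-0.67,0,0,0,-0.19],[-0.95,-0.8,0,0,0,-0.19],[-0.95,-0.8,0,0,0,-0.19]]], "hand": 1, "newtons": 100}}

```text
time: 0.9
tcp_pos: [0.2433, 0.4094, 0.2453]
tool_rot: [0.0, -0.182, 0.983, -0.0]
ft_force: [-0.3, 0.4, -0.5]
grip_width: 1.002
grip_force: 0.0
```

Run:
```python
from h import *
s=r.state(); print(s['time'],s['tcp_pos'],s['qpos'].round(2),s['ft_force'].round(1))
for p in([.28,.36,.245],[.39,.12,.245],[.484,.013,.22]): print([x.round(3) for x in plan(p,112)])
```

```text
0.9 [0.2432751  0.40941265 0.24533206] [-0.96  0.57 -0.24  1.83  0.18  0.77  0.64] [-0.3  0.4 -0.5]
[array([-0.111, -0.395,  0.003]), array([-0.   ,  0.   , -0.006])]
[array([-0.225, -2.151,  0.004]), array([-0.   ,  0.   , -0.006])]
[array([-0.555, -3.041,  0.172]), array([-0.   ,  0.   , -0.006])]
```

Request:
{"name": "send_rows", "arguments": {"series": [[[-0.1,-0.35,0,0,0,0],[-0.14,-0.7,0,0,0,0],[-0.15,-1.0,0,0,0,-0.006],[-0.15,-1.0,0,0,0,-0.006]]]}}

```text
time: 1.4
tcp_pos: [0.3179, 0.2771, 0.2453]
tool_rot: [-0.0, -0.191, 0.982, -0.0]
ft_force: [-0.4, 0.4, -0.2]
grip_width: 1.001
grip_force: 0.0
```

Request:
{"name": "send_rows", "arguments": {"series": [[[-0.03,-0.35,0,0,0,0],[-0.06,-0.7,0,0,0,0],[-0.08,-1.0,0,0,0,0],[-0.08,-1.0,0,0,0,0],[-0.08,-1.0,0,0,0,0]]]}}

```text
time: 2.02
tcp_pos: [0.3845, 0.1459, 0.2453]
tool_rot: [0.0, -0.193, 0.981, 0.0]
ft_force: [0.5, 0.9, 0.0]
grip_width: 0.999
grip_force: 0.0
```

Run:
```python
from h import *
s=r.state(); print(s['time'],s['tcp_pos'],s['qpos'].round(2),s['ft_force'].round(1))
for p in([.484,.013,.20],[.484,.013,.133]): print([x.round(3) for x in plan(p,112)])
d=snap('wrist','w1')
for n in('top','scene'):
    snap(n,n+'1')
```

```text
2.025 [0.38447617 0.14586684 0.24529612] [-0.25  0.49 -0.3   2.03  0.23  0.65  1.26] [0.5 0.9 0. ]
[array([-0.279, -1.071,  0.301]), array([0.   , 0.   , 0.001])]
[array([-0.279, -1.071,  0.748]), array([0.   , 0.   , 0.001])]
```

View pics/w1.png

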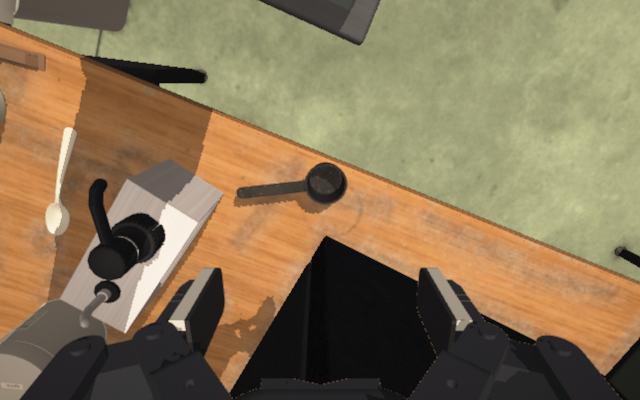

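The wrist view shows the pump's head at (110,258) with the spout up at (98,185), and the pourer beside it at (105,292). I move above the head and check the alignment there.

Request:
{"name": "send_rows", "arguments": {"series": [[[-0.07,-0.35,0,0,0,0],[-0.16,-0.7,0.05,0,0,0],[-0.28,-1.0,0.1,0,0,0],[-0.28,-1.0,0.15,0,0,0],[-0.28,-1.0,0.15,0,0,0]]]}}

```text
time: 2.8
tcp_pos: [0.4797, 0.0225, 0.2224]
tool_rot: [-0.001, -0.193, 0.981, 0.0]
ft_force: [0.6, 0.2, 0.5]
grip_width: 1.002
grip_force: 0.0
```

Run:
```python
from m import *
s=r.state(); print(s['time'],s['tcp_pos'],s['qpos'].round(2),s['ft_force'].round(1))
for p in([.484,.013,.20],[.484,.013,.133]): print([x.round(3) for x in plan(p,112)])
d=snap('wrist','w2'); P=cloud(d).reshape(-1,3); P=P[~np.isnan(P[:,0])]
for a,b in((.142,.156),(.108,.116)):
    T=P[(np.hypot(P[:,0]-.484,P[:,1]-.013)<.024)&(P[:,2]>a)&(P[:,2]<b)]
    if len(T): print(a,len(T),((T.min(0)+T.max(0))/2),np.ptp(T,0),T.mean(0),circ(T[:,:2]))
S=P[(np.hypot(P[:,0]-.484,P[:,1]-.013)<.07)&(P[:,2]>.128)&(P[:,2]<.155)&(P[:,0]<.463)]
if len(S): c=np.polyfit(S[:,0],S[:,1],1); print('spout ang',np.degrees(np.arctan(c[0])),'y at .484',np.polyval(c,.484))
```

```text
2.8 [0.47967338 0.02254847 0.22242716] [ 0.07  0.61 -0.31  1.85  0.27  0.72  1.57] [0.6 0.2 0.5]
[array([-0.003, -0.07 ,  0.149]), array([ 0.   , -0.   ,  0.001])]
[array([-0.003, -0.07 ,  0.596]), array([ 0.   , -0.   ,  0.001])]
0.142 1686 [0.48044211 0.01292041 0.1456036 ] [0.03836431 0.0289722  0.00715495] [0.48250121 0.01176093 0.14633196] [0.48309211 0.01202933 0.01083414]
0.108 671 [0.48268962 0.01316326 0.11195185] [0.03485315 0.04050578 0.00772293] [0.47777983 0.01184757 0.11147131] [0.48679144 0.01333027 0.01767524]
spout ang 22.912989096567784 y at .484 0.011998397482165163
```

View pics/w2.png

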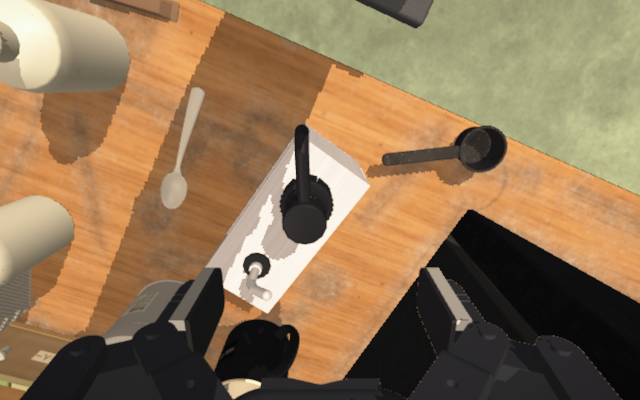

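The head is at (305,222), with the spout along the tool's x axis and the fingers to either side. Descending.

Request:
{"name": "send_rows", "arguments": {"series": [[[0,-0.07,0,0,0,0],[0,-0.07,0.2,0,0,0],[0,-0.07,0.4,0,0,0],[0,-0.07,0.5,0,0,0],[0,-0.07,0.57,0,0,0],[0,-0.07,0.6,0,0,0],[0,-0.07,0.6,0,0,0]]]}}

```text
time: 3.72
tcp_pos: [0.4842, 0.0117, 0.133]
tool_rot: [0.0, -0.192, 0.981, -0.0]
ft_force: [0.3, -0.0, 0.2]
grip_width: 1.001
grip_force: 0.0
```

Request:
{"name": "send_rows", "arguments": {"series": [[[0,0,0,0,0,0],[0,0,0,0,0,0],[0,0,0,0,0,0],[0,0,0,0,0,0],[0,0,0,0,0,0],[0,0,0,0,0,0],[0,0,0,0,0,0],[0,0,0,0,0,0]]], "hand": 0, "newtons": 100}}

```text
time: 4.72
tcp_pos: [0.4843, 0.0119, 0.1332]
tool_rot: [0.0, -0.192, 0.981, -0.0]
ft_force: [-1.0, 1.0, 7.7]
grip_width: 0.323
grip_force: 97.8
```

Request:
{"name": "send_rows", "arguments": {"series": [[[0,0,-0.1,0,0,0],[0,0,-0.25,0,0,0],[0,0,-0.45,0,0,0],[0,0,-0.65,0,0,0],[0,0,-0.8,0,0,0],[0,0,-0.85,0,0,0],[0,0,-0.85,0,0,0],[0,0,-0.85,0,0,0]]]}}

```text
time: 5.72
tcp_pos: [0.4838, 0.0117, 0.2595]
tool_rot: [-0.001, -0.192, 0.981, 0.0]
ft_force: [-0.6, 0.3, -2.1]
grip_width: 0.325
grip_force: 98.6
```

Run:
```python
from m import *
s=r.state(); print(s['time'],s['tcp_pos'],s['qpos'].round(2),s['ft_force'].round(1),s['grip_width'])
print(plan([.457,-.215,.260],112))
d=snap('scene','s2'); d2=snap('top','t2')
a=d['img'][60:330,180:480]; cv2.imwrite('pics/s2c.png',cv2.resize(a,None,fx=2.2,fy=2.2,interpolation=cv2.INTER_CUBIC))
```

```text
5.725 [0.48383578 0.01174665 0.25949255] [ 0.11  0.57 -0.34  1.78  0.24  0.84  1.61] [-0.6  0.3 -2.1] 0.32501647739828216
(array([ 0.73617809, -1.33233661, -0.00285155]), array([ 9.85954525e-05, -4.09486321e-04,  9.60615106e-04]))
```

View pics/s2c.png

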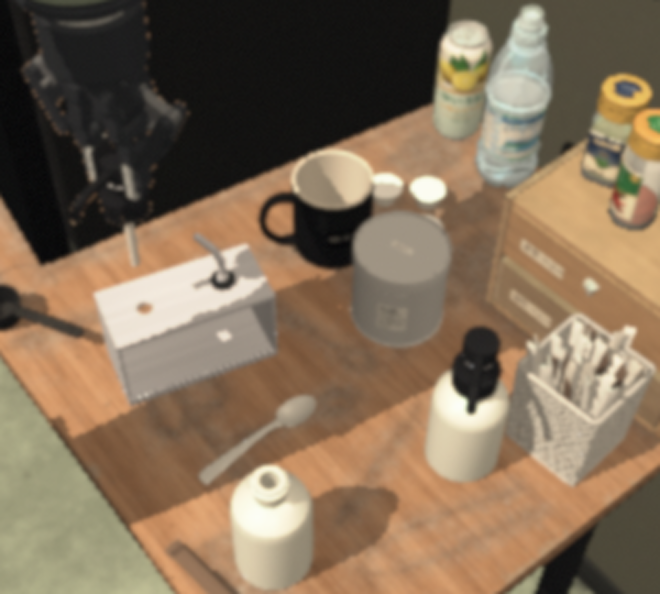

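The pump hangs upright in the grip, its tube tip at crop (135,262) and clear of the now empty hole at (145,308). The bottle mouth is at crop (270,480).

Request:
{"name": "send_rows", "arguments": {"series": [[[0.1,-0.2,0,0,0,0],[0.25,-0.47,0,0,0,0],[0.4,-0.74,0,0,0,0],[0.55,-1.0,0,0,0,0],[0.55,-1.0,0,0,0,0]]]}}

```text
time: 6.45
tcp_pos: [0.4634, -0.1612, 0.2597]
tool_rot: [-0.001, -0.19, 0.982, -0.0]
ft_force: [-0.0, 1.0, -0.8]
grip_width: 0.324
grip_force: 98.8
```

Request:
{"name": "send_rows", "arguments": {"series": [[[0.1,-0.17,0,0,0,0],[0.186,-0.332,0,0,0,0],[0.186,-0.332,0,0,0,0],[0.186,-0.332,0,0,0,0],[0.186,-0.332,0,0,0,0]]]}}

```text
time: 7.08
tcp_pos: [0.4576, -0.2139, 0.2603]
tool_rot: [0.0, -0.193, 0.981, 0.0]
ft_force: [0.1, -0.4, -1.1]
grip_width: 0.32
grip_force: 98.8
```

Run:
```python
from m import *
s=r.state(); print(s['time'],s['tcp_pos'],s['tool_rot'],s['ft_force'].round(1),s['grip_width'])
d=snap('scene','s3'); d2=snap('wrist','w3'); snap('top','t3')
a=d['img'][200:340,230:380]; a=cv2.resize(a,None,fx=4,fy=4,interpolation=cv2.INTER_CUBIC)
cv2.imwrite('pics/s3c.png',a)
I=cloud(d)
m=(abs(I[...,0]-.457)<.04)&(abs(I[...,1]+.215)<.04)
for lo,hi in((.146,.150),(.150,.16),(.16,.17),(.17,.178),(.12,.13),(.02,.095)):
    T=I[m&(I[...,2]>lo)&(I[...,2]<hi)]; 
    if len(T): print(lo,len(T),((T.min(0)+T.max(0))/2).round(4),np.median(T,0).round(4),np.ptp(T,0).round(4))
```

```text
7.075 [ 0.45756108 -0.21391653  0.26033016] [ 5.12215060e-05 -1.92970213e-01  9.81204610e-01  9.01159335e-05] [ 0.1 -0.4 -1.1] 0.3203189576117974
0.15 11 [ 0.458  -0.2125  0.1559] [ 0.4571 -0.2135  0.1556] [0.0071 0.0049 0.0077]
0.16 20 [ 0.4582 -0.2135  0.1649] [ 0.4568 -0.2134  0.1653] [0.0079 0.0037 0.0095]
0.17 10 [ 0.4573 -0.2117  0.1739] [ 0.4563 -0.2134  0.1741] [0.0051 0.0055 0.0064]
0.12 186 [ 0.4573 -0.2161  0.1245] [ 0.456  -0.2181  0.1251] [0.0307 0.029  0.0085]
0.02 874 [ 0.4557 -0.2176  0.0575] [ 0.4401 -0.2397  0.0682] [0.0633 0.0642 0.0749]
```

View pics/s3c.png

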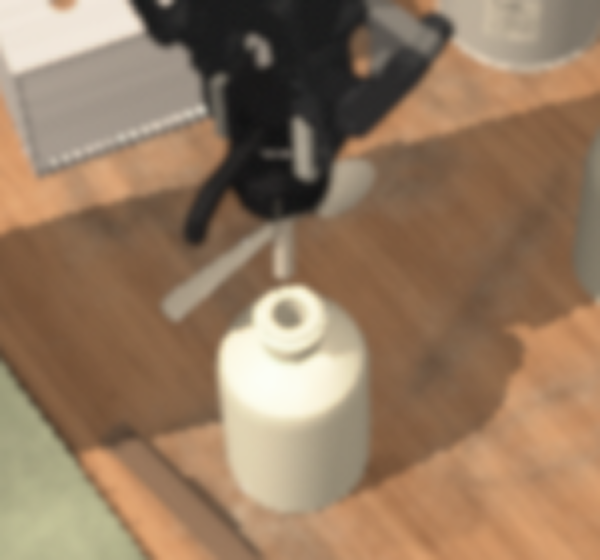

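The crop shows the tube's tip at (284,277), just above the mouth, whose hole is centred at (290,312). I compare the two by ray at their known heights.

Run:
```python
from m import *
d=dict(np.load('s3.npz'))
f=lambda u,v,z:ray(d,230+(u+.5)/4-.5,200+(v+.5)/4-.5,z)
print('tip',f(284,275,.1483),'tube',f(283.5,240,.165),'mouth',f(290,312,.125), 'lip outer',f(289.5,317,.126))
t=dict(np.load('t3.npz')); tt=dict(np.load('top0.npz'))
g=tt['img'][255:290,380:415]; 
for nm,src in(('s3',d),('top0',tt)):
    I=cloud(src); m=(np.hypot(I[...,0]-.457,I[...,1]+.215)<.02)&(I[...,2]>.1235)&(I[...,2]<.129); v,u=np.nonzero(m)
    q=I[m]; w=np.full(len(q),1); print(nm,len(q),'fit18..13', circ(q[:,:2],.0105), 'mid',(q.min(0)+q.max(0))/2)
# head/fingers check: rays to spout
print(plan([.457,-.2155,.26],112))
```

```text
tip [ 0.45861496 -0.21027185  0.1483    ] tube [ 0.46256724 -0.2054361   0.165     ] mouth [ 0.45784938 -0.21429062  0.125     ] lip outer [ 0.45594596 -0.21658466  0.126     ]
s3 132 fit18..13 [ 0.456515   -0.21600014] mid [ 0.45718948 -0.2154638   0.12617926]
top0 130 fit18..13 [ 0.45719285 -0.21468623] mid [ 0.45657049 -0.21479353  0.12628257]
(array([ 0.00530892, -0.00545743,  0.00242184]), array([-1.44661232e-05,  1.31951140e-05,  1.15955420e-03]))
```

Run:
```python
from m import *
for n in('w3','t3','s3'):
    d=dict(np.load(n+'.npz')); I=cloud(d); c=np.array(d['xyz'])
    near=(np.hypot(I[...,0]-.458,I[...,1]+.213)<.035)
    print(n,'cam',c.round(3))
    for lo,hi in((.148,.158),(.158,.168),(.168,.175),(.122,.13),(.105,.122),(.02,.09)):
        m=near&(I[...,2]>lo)&(I[...,2]<hi)
        if m.sum(): v,u=np.nonzero(m); T=I[m]; print(lo,m.sum(),'px',u.min(),u.max(),v.min(),v.max(),'med',np.median(T,0).round(4),'mid',((T.min(0)+T.max(0))/2).round(4))
d=dict(np.load('w3.npz')); a=d['img'][100:400,170:470]
cv2.imwrite('pics/w3c.png',cv2.resize(a,None,fx=2,fy=2,interpolation=cv2.INTER_CUBIC))
```

```text
w3 cam [ 0.381 -0.247  0.388]
0.122 138 px 301 336 179 201 med [ 0.4551 -0.2081  0.1243] mid [ 0.456  -0.2165  0.124 ]
0.105 116 px 301 337 176 203 med [ 0.4552 -0.2105  0.1212] mid [ 0.4567 -0.2164  0.1202]
0.02 571 px 285 353 134 208 med [ 0.4269 -0.2187  0.0823] mid [ 0.4559 -0.2159  0.055 ]
t3 cam [ 0.436 -0.113  0.95 ]
0.02 62 px 374 387 256 275 med [ 0.4688 -0.1847  0.0788] mid [ 0.4706 -0.1926  0.0555]
s3 cam [ 0.219 -0.577  0.858]
0.148 10 px 299 303 266 269 med [ 0.4567 -0.2135  0.1554] mid [ 0.4579 -0.2125  0.155 ]
0.158 16 px 299 303 262 267 med [ 0.4568 -0.2133  0.1629] mid [ 0.4582 -0.2136  0.1637]
0.168 11 px 298 302 261 264 med [ 0.4561 -0.2136  0.1707] mid [ 0.4574 -0.2117  0.1716]
0.122 168 px 294 311 272 287 med [ 0.4559 -0.2178  0.1253] mid [ 0.457  -0.2161  0.1254]
0.105 111 px 294 311 275 292 med [ 0.4557 -0.2189  0.112 ] mid [ 0.4555 -0.2154  0.1135]
0.02 596 px 285 321 281 324 med [ 0.4377 -0.2394  0.0621] mid [ 0.4553 -0.2189  0.0552]
```

View pics/w3c.png

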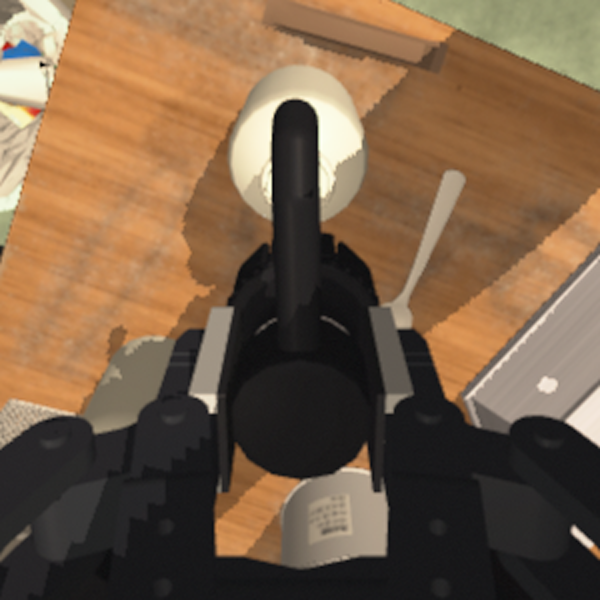

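The wrist view shows the head centred between the pads at (302,415) and the spout pointing up the picture. The bottle sits slightly left of the tool axis, with the mouth at about (297,180). I shift 2.5 mm both ways, lower to just above the lip and look again.

Request:
{"name": "send_rows", "arguments": {"series": [[[0.017,-0.017,0,0,0,0],[0.017,-0.017,0.06,0,0,0],[0.017,-0.017,0.125,0,0,0],[0.017,-0.017,0.125,0,0,0],[0.017,-0.017,0.125,0,0,0]]]}}

```text
time: 7.85
tcp_pos: [0.456, -0.2182, 0.2416]
tool_rot: [-0.0, -0.192, 0.981, -0.0]
ft_force: [0.3, -0.0, -1.1]
grip_width: 0.322
grip_force: 98.8
```

Run:
```python
from m import *
s=r.state(); print(s['time'],s['tcp_pos'],s['ft_force'].round(1),s['grip_width'])
d=snap('scene','s4'); 
a=d['img'][245:305,265:340]; cv2.imwrite('pics/s4c.png',cv2.resize(a,None,fx=8,fy=8,interpolation=cv2.INTER_CUBIC))
I=cloud(d); near=(np.hypot(I[...,0]-.458,I[...,1]+.215)<.025)
for lo,hi in((.131,.142),(.142,.155)):
    m=near&(I[...,2]>lo)&(I[...,2]<hi); T=I[m]; print(lo,m.sum(),np.median(T,0).round(4))
```

```text
7.85 [ 0.45596119 -0.21815246  0.24159985] [ 0.3 -0.  -1.1] 0.3222145717310848
0.131 15 [ 0.4562 -0.2177  0.137 ]
0.142 19 [ 0.4555 -0.2181  0.1491]
```

View pics/s4c.png

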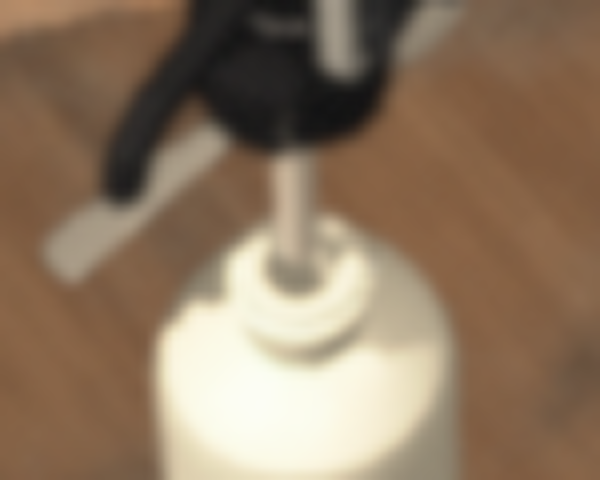

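The crop shows the tube on the hole's axis: the tube at x≈294 against the hole centre at about (297,266), so the offset is under 1 mm. Lowering the tube into the neck.

Request:
{"name": "send_rows", "arguments": {"series": [[[0,0,0.04,0,0,0],[0,0,0.1,0,0,0],[0,0,0.18,0,0,0],[0,0,0.26,0,0,0],[0,0,0.34,0,0,0],[0,0,0.42,0,0,0],[0,0,0.46,0,0,0],[0,0,0.46,0,0,0]]]}}

```text
time: 8.9
tcp_pos: [0.4558, -0.2182, 0.1723]
tool_rot: [-0.0, -0.192, 0.981, 0.0]
ft_force: [-0.9, 0.0, -1.1]
grip_width: 0.323
grip_force: 98.8
```

Request:
{"name": "send_rows", "arguments": {"series": [[[0,0,0.02,0,0,0],[0,0,0.035,0,0,0],[0,0,0.05,0,0,0],[0,0,0.05,0,0,0]]]}}

```text
time: 9.4
tcp_pos: [0.4558, -0.2182, 0.165]
tool_rot: [-0.0, -0.192, 0.981, -0.0]
ft_force: [-0.1, -0.0, -1.7]
grip_width: 0.318
grip_force: 98.8
```

Run:
```python
from m import *
s=r.state(); print(s['time'],s['tcp_pos'],s['ft_force'].round(1),s['moment'].round(2))
d=snap('scene','s5'); a=d['img'][225:345,240:360]; cv2.imwrite('pics/s5c.png',cv2.resize(a,None,fx=4.5,fy=4.5,interpolation=cv2.INTER_CUBIC))
I=cloud(d); near=(np.hypot(I[...,0]-.457,I[...,1]+.215)<.045)
m=near&(I[...,2]>.02)&(I[...,2]<.09); T=I[m]; print(m.sum(),circ(T[:,:2],.033))
d=dict(np.load('s4.npz')); I=cloud(d); m=near&(I[...,2]>.02)&(I[...,2]<.09); T=I[m]; print(m.sum(),circ(T[:,:2],.033))
```

```text
9.4 [ 0.45583413 -0.21822594  0.16498628] [-0.1 -0.  -1.7] [0.02 0.01 0.01]
703 [ 0.45762165 -0.21463112]
705 [ 0.45769121 -0.21470363]
```

Request:
{"name": "send_rows", "arguments": {"series": [[[0,0,0.007,0,0,0],[0,0,0.013,0,0,0],[0,0,0.02,0,0,0],[0,0,0.02,0,0,0]]]}}

```text
time: 9.95
tcp_pos: [0.4559, -0.2182, 0.162]
tool_rot: [-0.0, -0.192, 0.981, -0.0]
ft_force: [0.5, 0.4, -2.1]
grip_width: 0.322
grip_force: 98.8
```

Request:
{"name": "send_rows", "arguments": {"series": [[[0,0,0.007,0,0,0],[0,0,0.013,0,0,0],[0,0,0.013,0,0,0]]]}}

```text
time: 10.32
tcp_pos: [0.456, -0.2182, 0.1603]
tool_rot: [0.0, -0.192, 0.981, -0.0]
ft_force: [-0.5, 0.9, 4.8]
grip_width: 0.318
grip_force: 99.9
```

Request:
{"name": "send_rows", "arguments": {"series": [[[0,0,0.007,0,0,0],[0,0,0.007,0,0,0]]]}}

```text
time: 10.58
tcp_pos: [0.456, -0.2182, 0.1593]
tool_rot: [0.0, -0.192, 0.981, -0.0]
ft_force: [-0.6, 2.3, 5.7]
grip_width: 0.319
grip_force: 100.0
```

Request:
{"name": "send_rows", "arguments": {"series": [[[0,0,0.007,0,0,0],[0,0,0.007,0,0,0]]]}}

```text
time: 10.82
tcp_pos: [0.456, -0.2181, 0.1582]
tool_rot: [0.0, -0.192, 0.981, -0.0]
ft_force: [-0.5, 0.6, 4.0]
grip_width: 0.32
grip_force: 99.7
```

Request:
{"name": "send_rows", "arguments": {"series": [[[0,0,0.007,0,0,0],[0,0,0.007,0,0,0]]]}}

```text
time: 11.08
tcp_pos: [0.4558, -0.2182, 0.1568]
tool_rot: [-0.0, -0.192, 0.981, 0.0]
ft_force: [-0.1, 1.1, -2.4]
grip_width: 0.321
grip_force: 99.4
```

Request:
{"name": "send_rows", "arguments": {"series": [[[0,0,0.007,0,0,0],[0,0,0.007,0,0,0]]]}}

```text
time: 11.32
tcp_pos: [0.4557, -0.2183, 0.1556]
tool_rot: [-0.0, -0.192, 0.981, 0.0]
ft_force: [0.4, 0.4, -7.3]
grip_width: 0.321
grip_force: 98.8
```

The push rose, dropped away and turned into a pull, so it has clicked. I carry on to home and firm pressure.

Request:
{"name": "send_rows", "arguments": {"series": [[[0,0,0.007,0,0,0],[0,0,0.013,0,0,0],[0,0,0.013,0,0,0]]]}}

```text
time: 11.7
tcp_pos: [0.4559, -0.2182, 0.1539]
tool_rot: [-0.0, -0.192, 0.981, -0.0]
ft_force: [-0.0, 0.9, -4.0]
grip_width: 0.319
grip_force: 98.8
```

Request:
{"name": "send_rows", "arguments": {"series": [[[0,0,0.004,0,0,0],[0,0,0.007,0,0,0],[0,0,0.007,0,0,0]]]}}

```text
time: 12.08
tcp_pos: [0.456, -0.2183, 0.1531]
tool_rot: [0.0, -0.192, 0.981, -0.0]
ft_force: [-0.6, 1.0, 4.0]
grip_width: 0.32
grip_force: 99.4
```

Request:
{"name": "send_rows", "arguments": {"series": [[[0,0,0.005,0,0,0],[0,0,0.005,0,0,0]]]}}

```text
time: 12.32
tcp_pos: [0.4563, -0.2184, 0.153]
tool_rot: [0.001, -0.192, 0.981, -0.001]
ft_force: [-2.4, 1.7, 17.3]
grip_width: 0.322
grip_force: 101.4
```

Request:
{"name": "send_rows", "arguments": {"series": [[[0,0,0.005,0,0,0],[0,0,0.005,0,0,0]]]}}

```text
time: 12.58
tcp_pos: [0.4566, -0.2185, 0.1529]
tool_rot: [0.001, -0.192, 0.981, -0.001]
ft_force: [-4.6, 1.7, 31.9]
grip_width: 0.319
grip_force: 103.0
```

Request:
{"name": "send_rows", "arguments": {"series": [[[0,0,0,0,0,0],[0,0,0,0,0,0],[0,0,0,0,0,0],[0,0,0,0,0,0],[0,0,0,0,0,0],[0,0,0,0,0,0]]]}}

```text
time: 13.32
tcp_pos: [0.4566, -0.2185, 0.1529]
tool_rot: [0.001, -0.192, 0.981, -0.001]
ft_force: [-3.1, 2.5, 33.0]
grip_width: 0.317
grip_force: 103.0
```

Run:
```python
from m import *
s=r.state(); print(s['time'],s['tcp_pos'],s['ft_force'].round(1),s['moment'].round(2),s['grip_force'])
d=snap('scene','s6'); a=d['img'][120:345,180:430]; cv2.imwrite('pics/s6c.png',cv2.resize(a,None,fx=2.6,fy=2.6,interpolation=cv2.INTER_CUBIC))
```

```text
13.325 [ 0.45659363 -0.21847888  0.1528751 ] [-3.1  2.5 33. ] [ 0.39  0.91 -0.03] 102.95460104942322
```

View pics/s6c.png

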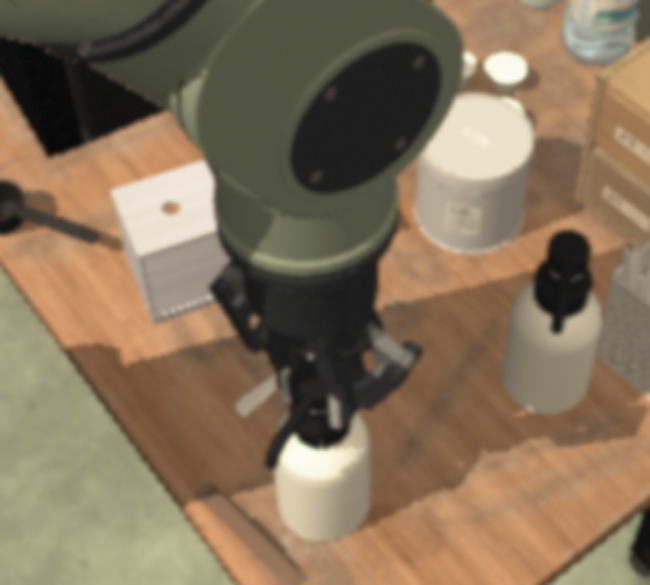

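The picture shows the collar seated on the upright bottle at (325,440), the head still gripped, and the rest of the visible scene undisturbed. The push holds steady at 33 N.

```bash
python3 -c "
from h import *
print(r.job_done())"
```

```text
the job is handed in; nothing more can be done
None
```

The pump is clicked home on the open bottle, which stands upright, and I handed the job in at about 13 s with the arm still gripping the pump's head and pressing down with a steady 33 N.

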